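Centre-punch a bracket on the bench marking press

TASK

Without picking it up, slide the aluminium angle bracket along the bed of the marking press until the spot marked by the scribed circle and crossing lines is right under the tip of the punch. Then push the black knob on top of the press down until the punch presses firmly on that spot (the punch must press the bracket nowhere else), and let the knob come back up. Leave the bracket lying there, and do not shove the roll of tape beside the press or the spanner in front of it.

Things in the scene. Friction and masses are not known exactly. Their poses are not given: they have to be found in the camera images.
- press: Grey marking press, fixed; place and yaw vary. Origin on the bench (z = 0) below the punch axis, z up. Flat steel bed, top 14 mm up, x -205..65, y -145..50 mm. Column 34 mm thick (56 mm collars) at y = -108 mm, 186 mm high; a head reaches from it to the punch axis: round guide 42 mm across, 97..153 mm up. Open on the other sides; the work is fed in from -x (robot side).
- ram (a joint): Punch travel in m: 0 = up, grows downward, stop at 0.020; touches the bracket's plate at about 0.014. Sprung: about 5 N to start, 8.5 N at 0.014; push beyond that lands on the bracket. Rises by itself when let go.
- punch_tip (a point): Lower end of the conical steel punch (tip 3 mm across), on the press axis; when up it is 36 mm above the bench, 14 mm above the bracket's plate. Moves only vertically.
- knob_top (a point): Centre of the top face of the black knob (46 mm diameter, nearly flat), 196 mm above the bench when up; push it straight down.
- bracket: Loose aluminium angle bracket, 0.2 to 0.42 kg. Plate 180 (x) x 60 (y) x 8 mm, with an upright flange at its -x end: x -90..-80 mm, 60 mm wide, top 48 mm above the underside. Origin at the centre of the plate's underside, z up. Lies flat on the bed, flange towards the robot. Two plain 14 mm holes at x = -35, y = +-14 mm are not the spot.
- mark (a point): The marked spot: a 12 mm scribed circle where two dark scribed lines cross, on the plate's top face at x = 40, y = 0 mm of the bracket, 125 mm from the flange's middle. Axes as the bracket's.
- flange_top (a point): Middle of the top edge of the bracket's flange (x = -85 mm, 48 mm above the bracket's underside); take hold here from above with the fingers closing along the bracket's x on the 10 mm thickness.
- tape_roll: Bystander: roll of brown tape lying flat on the bench to the right of the bed, 108 mm across, 24 mm high; origin at its centre on the bench.
- spanner_13: Bystander: bright combination spanner 166 mm long, 32 mm wide, 6 mm thick, lying between the bed and the robot; origin at its middle on the bench, its length along its y.

How it is judged:
By the outcome, as a careful person would: the job done as asked, in the order asked, and still so for the second after the job is handed in, with the robot touching nothing.
It also fails if it takes over 67 s, if anything falls off the work surface, if the arm or the gripper's body presses on something with over 40 N, if the wrist force passes 120 N, or if a joint passes its speed limit or range.

ROBOT

A 6-joint arm with a two-finger parallel gripper is mounted at the origin on a cart in front of the work surface, level with it; the furniture and walls round the work are solid. World frame = base frame: x ahead of the robot, y to its left, z up, the work surface at z = 0. Lengths are in m, angles in rad, forces in N, time in s.
With the tool pointing down it reaches from about 0.35 to 0.975 m from the base axis. Payload 17.4 kg.
Tool frame: the origin (TCP) lies at the very end of the fingers, on their centre line; the grasp point (between the pads) lies 19 mm behind it (env.pinch_z is the distance from the TCP to the grasp point, in m); z points along the fingers, y is the line along which they close (so a half turn about z gives the same grasp; the last joint's range is limited). The gripper opens to 85 mm and grips with 20 to 120 N. Pads are 22 mm wide; open, the fingers measure 114 mm over their backs; the gripper's body (76 mm by 85 mm) begins 54 mm behind the grasp point. The pads swing forward as they close: fully open they stand 13 mm farther back than shut.
Start: joints at [1.285, 0.116, 1.442, -0, 1.584, -0.038], TCP at [0.166, 0.654, 0.231] pointing down, gripper open.
Joint ranges: [-2.83, 2.83], [-0.83, 2.19], [0.07, 2.5], [-1.14, 4.28], [0.01, 3], [-2.97, 2.97]. Speed limits (rad/s): [1.89, 1.89, 2.22, 3.14, 3.14, 3.14].

INTERFACE

Orientations are given as [roll, pitch, yaw] about the fixed x, y, z axes, in that order (R = Rz(yaw) Ry(pitch) Rx(roll)).
In Python, from bench import env gives the robot as it stands. Calls block until the motion is done:
- env.reach(position, orientation): joint-space move of the TCP to a pose.
- env.move_l(position, orientation=None, speed=0.15, max_force=None): straight line of the TCP; orientation=None keeps the orientation; speed is the mean speed in m/s. With max_force (N) it stops when the force on the tool has changed by that much, and returns True; else False.
- env.movej(angles): joint-space move.
- env.let_go() and env.close(): open the fingers fully, or close them until they stop; the grip force is fixed at half the most.
- env.sleep(seconds).
- env.solve_ik(position, orientation): joint angles nearest the present ones, or None.
- env.capture(name): name is "side" or "top" or "wrist"; returns a dict with "pixels" (384x512x3 uint8, red, green, blue), "intrinsics" (3x3 intrinsics, pixels), "k1" (the pictures are not rectified: a ray, as slopes to the right and down, at radius r is drawn at 1 + k1 r^2 times it, then the intrinsics apply), "pose" (4x4, takes a point from camera to world coordinates). Camera axes: x right, y down, z forward; pixel columns grow to the right and rows downward; lengths in m; the calibration is good to about 2 mm. A picture is of the moment at which its call begins. There is no depth.
A pose or a line that the arm cannot do raises env.IKError and nothing moves.
- env.finish_job(): hands the job in; it is judged then, once.
Readings, each from a call of its own:
- env.read_time(): time.
- env.read_joint_pos(): joint angles.
- env.read_joint_vel(): joint speeds.
- env.read_joint_efforts(): joint torques, N m.
- env.read_ee_pos(): TCP position.
- env.read_eef_rot(): TCP orientation.
- env.read_force(): force on the tool from outside, world axes, zero at the start.
- env.read_ft_torque(): the same for the moment, N m.
- env.read_finger_gap(): finger opening in m.
- env.read_gripper_force(): force on a finger pad.
Only numpy, scipy, OpenCV 4.12 (cv2) and the standard library are available. Lean on these libraries where they do the work, as an engineer would, in place of code of your own. Each camera call takes 0.05 s, during which the arm holds its last target. There are 200 camera calls.

## Working session

There is one attempt and no reset: what is moved stays moved. The work goes in short steps, each a Python script; the robot and the scene stay as the last script left them, time stands still between calls to the robot, and variables do not carry over. Pictures are saved under pics/ and viewed, at most 10 in all, crops included, and the job is handed in when it is done.

```bash
mkdir -p pics; cat > h.py <<'E'
import numpy as np, cv2
from bench import env
def ray(c,uv):
    K=c["intrinsics"]; k=float(c["k1"])
    x=(uv[0]-K[0][2])/K[0][0]; y=(uv[1]-K[1][2])/K[1][1]
    rd=np.hypot(x,y); r=rd
    for _ in range(30): r=rd/(1+k*r*r)
    s=r/rd if rd>0 else 1
    P=np.array(c["pose"]); return P[:3,3],P[:3,:3]@np.array([x*s,y*s,1.])
def onz(c,uv,z):
    o,d=ray(c,uv); return o+d*(z-o[2])/d[2]
def proj(c,p):
    P=np.array(c["pose"]); q=P[:3,:3].T@(np.array(p)-P[:3,3]); x,y=q[:2]/q[2]; f=1+float(c["k1"])*(x*x+y*y)
    K=c["intrinsics"]; return np.array([K[0][0]*x*f+K[0][2],K[1][1]*y*f+K[1][2]])
def two(c1,u1,c2,u2):
    o1,d1=ray(c1,u1);o2,d2=ray(c2,u2)
    A=np.stack([d1,-d2],1); t=np.linalg.lstsq(A,o2-o1,rcond=None)[0]
    a=o1+t[0]*d1;b=o2+t[1]*d2; return (a+b)/2,np.linalg.norm(a-b)
def save(c,n,s=1,crop=None):
    im=c["pixels"][:,:,::-1]
    if crop: im=im[crop[1]:crop[3],crop[0]:crop[2]]
    cv2.imwrite("pics/"+n,cv2.resize(im,None,fx=s,fy=s,interpolation=cv2.INTER_CUBIC))
E
python3 - <<'E'
from h import *
import pickle
d={n:env.capture(n) for n in("top","side","wrist")}
pickle.dump(d,open("c0.pkl","wb"))
for n in d: save(d[n],n+"0.png",1.5); print(n,np.round(d[n]["pose"],3).tolist(),np.round(d[n]["intrinsics"],1).tolist(),d[n]["k1"])
print(env.read_time(),env.pinch_z,env.read_eef_rot())
E
```

```text
top [[0.117, -0.969, 0.216, 0.332], [-0.993, -0.115, 0.022, -0.348], [0.004, -0.217, -0.976, 0.974], [0.0, 0.0, 0.0, 1.0]] [[366.4, 0.0, 257.2], [0.0, 366.4, 192.3], [0.0, 0.0, 1.0]] -0.017910848482955908
side [[-0.915, -0.215, 0.341, 0.219], [-0.403, 0.519, -0.754, 0.312], [-0.015, -0.827, -0.562, 0.597], [0.0, 0.0, 0.0, 1.0]] [[387.6, 0.0, 252.6], [0.0, 387.6, 190.8], [0.0, 0.0, 1.0]] -0.10967835524954762
wrist [[0.246, 0.935, 0.254, 0.102], [0.969, -0.237, -0.066, 0.671], [-0.001, 0.263, -0.965, 0.373], [0.0, 0.0, 0.0, 1.0]] [[316.8, 0.0, 258.6], [0.0, 316.8, 194.6], [0.0, 0.0, 1.0]] 0.029691944062897255
0.15 0.0187 [-3.14071928e+00 -2.94854925e-05  2.89378021e+00]
```

View pics/top0.png

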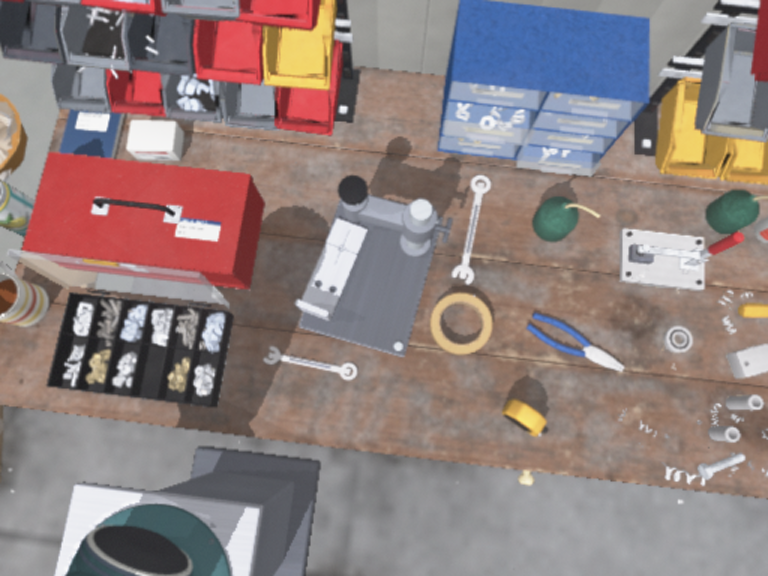

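View pics/side0.png

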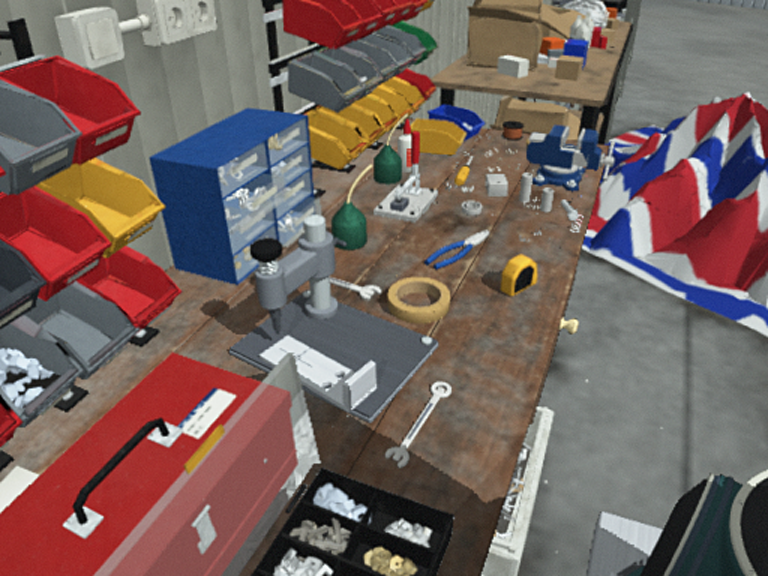

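Top view (scaled by 1.5): knob at about (353,190), column cap (420,212), bracket flange (318,305), far end of the plate (348,222), tape (462,322), spanner (311,364). The side view shows the knob at (267,250), the flange at (360,382) and the punch over the plate's far side.

```bash
python3 - <<'E'
from h import *
import pickle
d=pickle.load(open("c0.pkl","rb"))
t,s=d["top"],d["side"]
a=cv2.resize(t["pixels"][100:260,180:320],None,fx=3.6,fy=3.6,interpolation=2)
b=cv2.resize(s["pixels"][150:290,140:300],None,fx=3.6,fy=3.6,interpolation=2)
cv2.imwrite("pics/zt.png",a[:,:,::-1]);cv2.imwrite("pics/zs.png",b[:,:,::-1])
def dark(c,box):
    x0,y0,x1,y1=box; m=(c["pixels"][y0:y1,x0:x1].max(2)<45).astype(np.uint8)
    n,l,st,ce=cv2.connectedComponentsWithStats(m); i=1+st[1:,4].argmax(); return ce[i]+[x0,y0],st[i]
for n,bx in(("top",(215,105,255,150)),("side",(160,150,195,185))):
    print(n,dark(d[n],bx))
kt=dark(t,(215,105,255,150))[0]; print(onz(t,kt,.19))
print("cap",onz(t,(421/1.5,209/1.5),.186),"flange",onz(t,(315/1.5,305/1.5),.062),"tape",onz(t,(462/1.5,322/1.5),.024))
# bed corner estimates z=.014
for u in((301,328),(404,355)): print(onz(t,(u[0]/1.5,u[1]/1.5),.014))
E
```

```text
Traceback (most recent call last):
ValueError: attempt to get argmax of an empty sequence
```

View pics/zt.png

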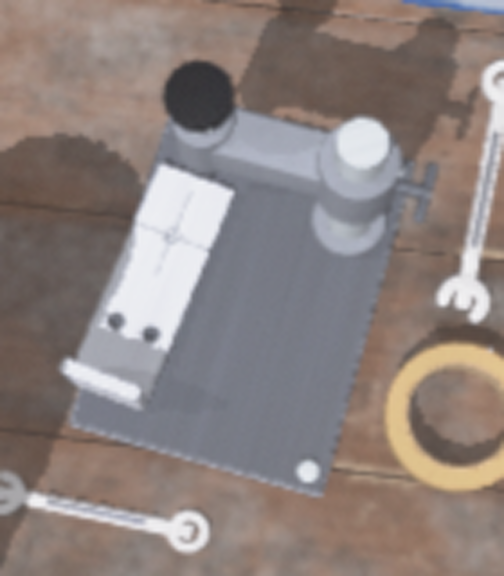

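View pics/zs.png

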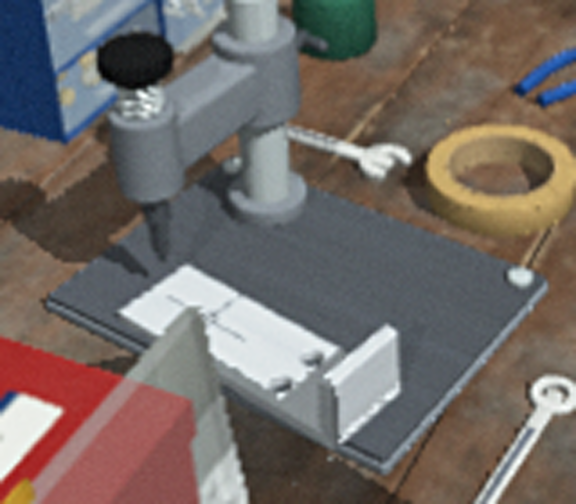

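The zooms show the mark at top (228.1,165.6) and side (199.2,238.0), the knob top at top (235,126) and side (177.8,165.8), and the punch tip at side (185.8,222.8).

```bash
python3 - <<'E'
from h import *
import pickle
d=pickle.load(open("c0.pkl","rb"))
t,s=d["top"],d["side"]
T=lambda x,y:(180+(x+.5)/3.6-.5,100+(y+.5)/3.6-.5)
S=lambda x,y:(140+(x+.5)/3.6-.5,150+(y+.5)/3.6-.5)
def dark(c,box):
    x0,y0,x1,y1=box; m=(c["pixels"][y0:y1,x0:x1].max(2)<70).astype(np.uint8)
    n,l,st,ce=cv2.connectedComponentsWithStats(m); i=1+st[1:,4].argmax(); return ce[i]+[x0,y0],st[i]
print(dark(t,(220,112,252,142)),dark(s,(164,154,190,178)))
print("knob2",two(t,T(198,94),s,S(136,57)),onz(t,T(198,94),.196),onz(s,S(136,57),.196))
print("mark2",two(t,T(173,236),s,S(213,317)),onz(t,T(173,236),.022),onz(s,S(213,317),.022))
print("tip s",onz(s,S(165,262),.036))
print("cap",onz(t,T(362,143),.186))
for n,p in(("flL",(66,364)),("flR",(142,400))): print(n,onz(t,T(*p),.062))
print("endL",onz(t,T(162,165),.022),"endR",onz(t,T(233,190),.022))
print("holes",onz(t,T(117,321),.022),onz(t,T(151,334),.022))
for p in((70,424),(320,495),(402,190)): print("bed",onz(t,T(*p),.014))
print("bedside near", [onz(s,S(*p),.014) for p in((385,465),(546,285),(46,300))])
print("tape",onz(t,T(468,416),.024),"sp",onz(t,T(5,492),.006),onz(t,T(186,530),.006))
E
```

```text
(array([234.81923077, 126.17307692]), array([  6,   5,  18,  19, 260], dtype=int32)) (array([177.11481481, 166.38888889]), array([  3,   5,  21,  16, 270], dtype=int32))
knob2 (array([ 0.65257492, -0.26150599,  0.18873568]), np.float64(0.00353075633066768)) [ 0.65136759 -0.26159665  0.196     ] [ 0.64267629 -0.2509777   0.196     ]
mark2 (array([ 0.6055976 , -0.23928361,  0.02279418]), np.float64(0.003593478435604641)) [ 0.60760007 -0.23855952  0.022     ] [ 0.60415427 -0.24010481  0.022     ]
tip s [ 0.65058302 -0.26108532  0.036     ]
cap [ 0.6349341  -0.36781274  0.186     ]
flL [ 0.49403601 -0.18092107  0.062     ]
flR [ 0.47489956 -0.23767032  0.062     ]
endL [ 0.66239799 -0.22266844  0.022     ] endR [ 0.6489501 -0.2788074  0.022    ]
holes [ 0.53771504 -0.20619227  0.022     ] [ 0.53091226 -0.23256054  0.022     ]
bed [ 0.45852071 -0.1818638   0.014     ]
bed [ 0.42842769 -0.36989363  0.014     ]
bed [ 0.66691695 -0.40650566  0.014     ]
bedside near [array([ 0.45680039, -0.17606243,  0.014     ]), array([ 0.4254603 , -0.35942564,  0.014     ]), array([ 0.71848648, -0.21916034,  0.014     ])]
tape [ 0.49708815 -0.47039601  0.024     ] sp [ 0.4042462  -0.14076995  0.006     ] [ 0.39251638 -0.27603681  0.006     ]
```

```bash
python3 - <<'E'
from h import *
import pickle
d=pickle.load(open("c0.pkl","rb"))
t=d["top"];s=d["side"]
for u in((263,182),(240,287),(228,300)):
    for z in(.0,.1,.15,.2): print(u,z,onz(t,(u[0]/1.5,u[1]/1.5),z).round(3))
print("lid corners two-view",two(t,(240/1.5,287/1.5),s,(192/1.5+0,425/1.5)))
yaw=-.245+np.pi/2
p=env.read_ee_pos(); env.move_l([p[0],p[1],.42],speed=.3)
env.reach([.485,-.209,.42],[np.pi,0,yaw])
env.move_l([.485,-.209,.24],speed=.25)
c=env.capture("wrist"); pickle.dump(c,open("c1.pkl","wb")); save(c,"w1.png",1.5)
print(env.read_joint_pos(),env.read_time(),np.round(c["pose"],3).tolist())
E
```

```text
(263, 182) 0.0 [ 0.725 -0.07   0.   ]
(263, 182) 0.1 [ 0.685 -0.099  0.1  ]
(263, 182) 0.15 [ 0.665 -0.113  0.15 ]
(263, 182) 0.2 [ 0.645 -0.127  0.2  ]
(240, 287) 0.0 [ 0.519 -0.063  0.   ]
(240, 287) 0.1 [ 0.5   -0.092  0.1  ]
(240, 287) 0.15 [ 0.49  -0.107  0.15 ]
(240, 287) 0.2 [ 0.48  -0.121  0.2  ]
(228, 300) 0.0 [ 0.492 -0.045  0.   ]
(228, 300) 0.1 [ 0.476 -0.076  0.1  ]
(228, 300) 0.15 [ 0.468 -0.092  0.15 ]
(228, 300) 0.2 [ 0.459 -0.108  0.2  ]
lid corners two-view (array([ 0.55868694, -0.0478647 ,  0.07487863]), np.float64(0.12504403636737862))
[-4.55045771e-01 -2.09888425e-01  1.73899029e+00 -1.28250904e-06
  1.60997184e+00 -2.10177714e-01] 5.0583 [[0.97, -0.235, -0.063, 0.502], [-0.243, -0.936, -0.256, -0.144], [0.001, 0.264, -0.965, 0.384], [0.0, 0.0, 0.0, 1.0]]
```

View pics/w1.png

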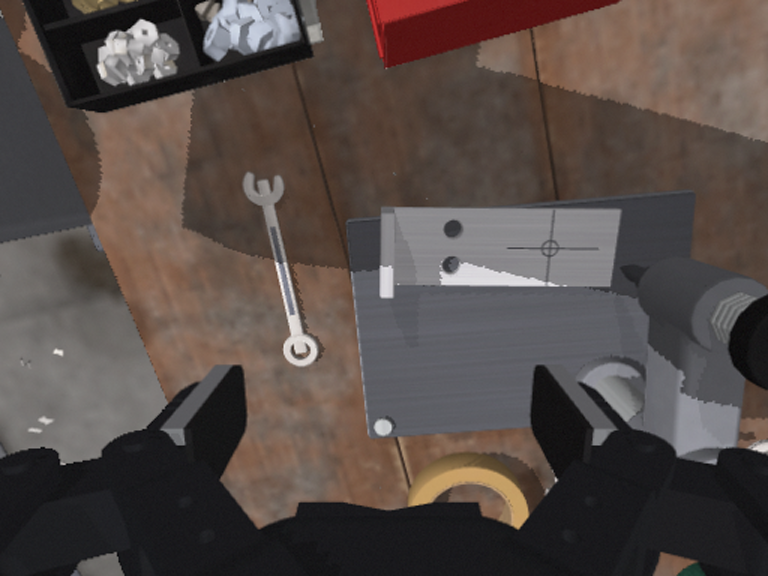

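The wrist view (scaled by 1.5) shows the mark at (550,247), the punch tip at about (621,269), the flange's bright top at (387,208–297) and the toolbox corner at (388,67).

```bash
python3 - <<'E'
from h import *
import pickle
d=pickle.load(open("c0.pkl","rb")); w=pickle.load(open("c1.pkl","rb"))
t=d["top"];s=d["side"]
q=lambda a,b:((a+.5)/1.5-.5,(b+.5)/1.5-.5)
T=lambda x,y:(180+(x+.5)/3.6-.5,100+(y+.5)/3.6-.5)
S=lambda x,y:(140+(x+.5)/3.6-.5,150+(y+.5)/3.6-.5)
print("tool",two(t,q(240,287),w,q(388,67)))
print("mark w",onz(w,q(550,247),.022),"two",two(w,q(550,247),t,T(173,236)))
print("tip w",onz(w,q(621,269),.036),"two side",two(w,q(621,269),s,S(165,262)))
for p in((387,208),(387,297)): print("fl",onz(w,q(*p),.062))
print("holes",onz(w,q(453,228),.022),onz(w,q(450,265),.022),"end",onz(w,q(621,209),.022),onz(w,q(613,288),.022))
g=cv2.resize(w["pixels"][120:220,220:370:],None,fx=5,fy=5,interpolation=2)
g2=cv2.resize(w["pixels"][120:220,370:520],None,fx=5,fy=5,interpolation=2)
cv2.imwrite("pics/zw.png",cv2.resize(w["pixels"][125:225,330:460],None,fx=6,fy=6,interpolation=2)[:,:,::-1])
E
```

```text
tool (array([ 0.51219473, -0.08357208,  0.05588879]), np.float64(0.012394819795865647))
mark w [ 0.60746452 -0.23558479  0.022     ] two (array([ 0.60988511, -0.23763369,  0.01390966]), np.float64(0.00011553209713091234))
tip w [ 0.65170008 -0.26136797  0.036     ] two side (array([ 0.65161136, -0.26177342,  0.03524465]), np.float64(0.0008523332100047946))
fl [ 0.49427205 -0.17268854  0.062     ]
fl [ 0.47915851 -0.23279677  0.062     ]
holes [ 0.53840438 -0.20308697  0.022     ] [ 0.53017534 -0.2306593   0.022     ] end [ 0.66304983 -0.22003044  0.022     ] [ 0.64992829 -0.27982585  0.022     ]
```

View pics/zw.png

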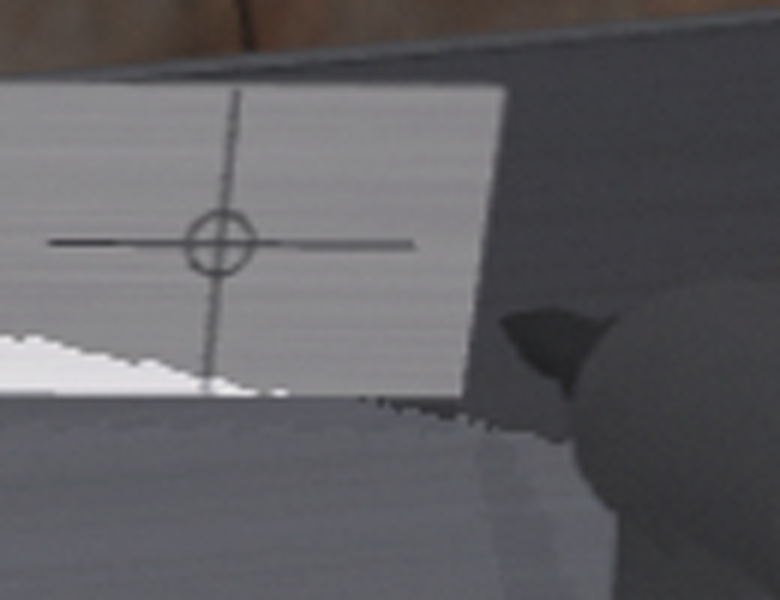

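```bash
python3 - <<'E'
from h import *
import pickle
yaw=-.25+np.pi/2; R=[np.pi,0,yaw]
env.move_l([.486,-.206,.10],R,speed=.2,max_force=15)
print(env.move_l([.486,-.206,.036],speed=.06,max_force=8),env.read_ee_pos(),env.read_force())
env.close(); print(env.read_finger_gap(),env.read_gripper_force(),env.read_force())
p=np.array(env.read_ee_pos())
print(env.move_l(list(p+[.0445,-.0235,0]),speed=.05,max_force=30),env.read_ee_pos(),env.read_force(),env.read_time())
d={n:env.capture(n) for n in("wrist","side")}
pickle.dump(d,open("c2.pkl","wb"))
w,s=d["wrist"],d["side"]
tip=[.6516,-.2615,.022]; a=proj(w,tip).astype(int);b=proj(s,tip).astype(int); print(a,b)
f=lambda c,o:cv2.resize(c["pixels"][o[1]-35:o[1]+35,o[0]-28:o[0]+28],(392,490),interpolation=2)
print(w["pixels"].shape); o=np.minimum(a,[483,340])
cv2.imwrite("pics/z2.png",np.hstack([f(w,o),f(s,b)])[:,:,::-1]); print("orig",o-[28,35],b-[28,35])
E
```

```text
False [ 0.48621877 -0.20612258  0.03644114] [-1.40150966 -0.20647644 -0.74191245]
0.00888345721624324 59.61663544178009 [-1.62178118 -0.30285969  3.78281646]
False [ 0.53102857 -0.22980257  0.03618358] [ 0.94595377 -0.48241084  1.72221011] 8.9667
[495 240] [185 226]
(384, 512, 3)
orig [455 205] [157 191]
```

View pics/z2.png

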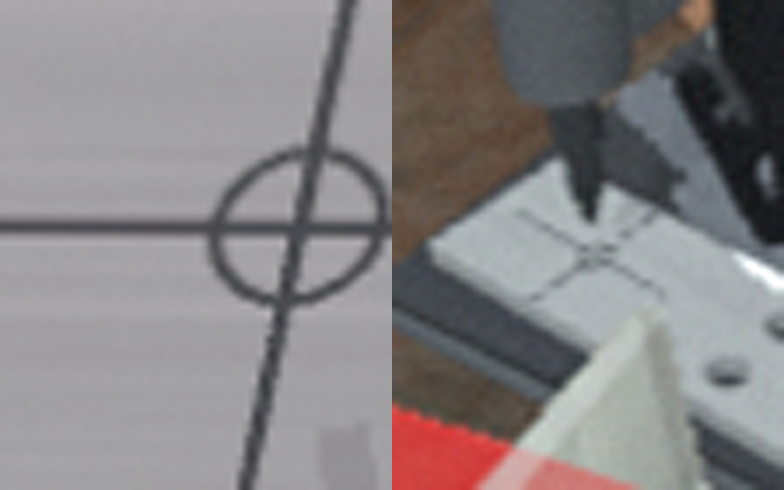

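Left (wrist): the mark is centred at about (299,228) in the crop, and the punch is out of frame. Right (side): the mark is at (205,255) and the tip at (203,222) in crop pixels, so they are almost in line. I'll release and measure from a hover.

```bash
python3 - <<'E'
from h import *
import pickle
d=pickle.load(open("c2.pkl","rb")); s=d["side"];w=d["wrist"]
q=lambda x,y,o:(o[0]+(x+.5)/7-.5,o[1]+(y+.5)/7-.5)
print("side mark",onz(s,q(205,255,(157,191)),.022),"tip",onz(s,q(203,222,(157,191)),.036),"wrist mark",onz(w,q(299,228,(455,205)),.022))
env.let_go(); p=np.array(env.read_ee_pos())
env.move_l(list(p+[0,0,.13]),speed=.15)
c=env.capture("wrist"); s=env.capture("side"); pickle.dump((c,s),open("c3.pkl","wb"))
a=proj(c,[.6516,-.2615,.029]).astype(int)-[50,45]
b=proj(s,[.6516,-.2615,.029]).astype(int)-[18,22]
A=cv2.resize(c["pixels"][a[1]:a[1]+75,a[0]:a[0]+80],None,fx=6,fy=6,interpolation=2)
B=cv2.resize(s["pixels"][b[1]:b[1]+45,b[0]:b[0]+31],None,fx=10,fy=10,interpolation=2)
print(a,b,A.shape,B.shape,env.read_time())
cv2.imwrite("pics/z3.png",np.hstack([A,B])[:,:,::-1])
E
```

```text
side mark [ 0.65141134 -0.26108734  0.022     ] tip [ 0.65062713 -0.26159114  0.036     ] wrist mark [ 0.6524928 -0.259666   0.022    ]
[348 141] [167 202] (450, 480, 3) (450, 310, 3) 10.9083
```

View pics/z3.png

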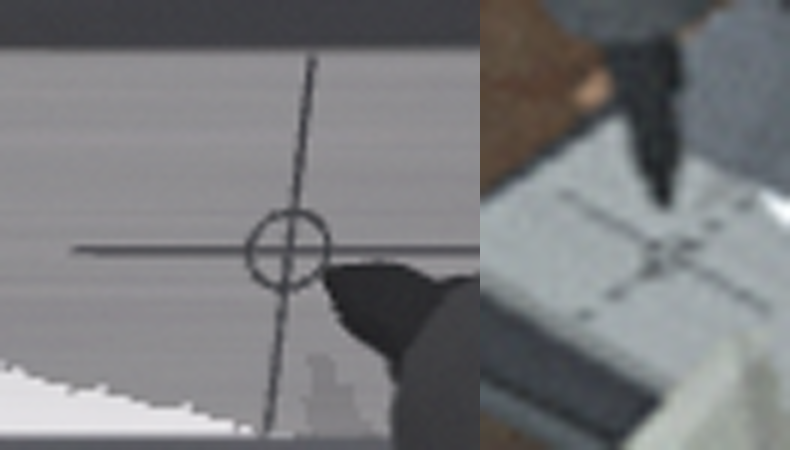

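The left crop (wrist, 6x) has the circle centre at (289,249) and the punch end-face centre at about (333,275). The right crop (side, 10x) has the mark at (183,257) and the tip at about (187,203).

```bash
python3 - <<'E'
from h import *
import pickle
c,s=pickle.load(open("c3.pkl","rb"))
q=lambda x,y,o,k:(o[0]+(x+.5)/k-.5,o[1]+(y+.5)/k-.5)
W=(348,141);S=(167,202)
m=onz(c,q(289,249,W,6),.022)
for t in((333,275),(326,270)):
    p=onz(c,q(*t,W,6),.036); print("wrist mark",m,"tip",p,"d",p-m)
m=onz(s,q(183,257,S,10),.022);p=onz(s,q(187,203,S,10),.036); print("side",m,p,p-m)
E
```

```text
wrist mark [ 0.6524102  -0.25947057  0.022     ] tip [ 0.65286706 -0.26027644  0.036     ] d [ 0.00045686 -0.00080587  0.014     ]
wrist mark [ 0.6524102  -0.25947057  0.022     ] tip [ 0.65198961 -0.25927632  0.036     ] d [-0.0004206   0.00019426  0.014     ]
side [ 0.65311038 -0.25936895  0.022     ] [ 0.65218061 -0.26268053  0.036     ] [-0.00092977 -0.00331158  0.014     ]
```

```bash
python3 - <<'E'
from h import *
import pickle
c,s=pickle.load(open("c3.pkl","rb"))
q=lambda x,y,o,k:(o[0]+(x+.5)/k-.5,o[1]+(y+.5)/k-.5)
S=(167,202)
m=onz(s,q(191.6,253.8,S,10),.022);p=onz(s,q(187,204,S,10),.036); print("side",m,p,p-m)
env.close(); p=np.array(env.read_ee_pos())
env.move_l([p[0],p[1],.27],speed=.2)
env.move_l([.6518,-.2612,.27],speed=.15)
env.move_l([.6518,-.2612,.205],speed=.08,max_force=6)
f0=np.array(env.read_force())
print(f0,env.read_ee_pos(),env.read_time())
z=.200
while z>.172:
    z-=.001; hit=env.move_l([.6518,-.2612,z],speed=.015)
    f=np.array(env.read_force())-f0; print(round(z,4),f.round(1),round(env.read_ee_pos()[2],4))
    if np.linalg.norm(f)>26: break
env.sleep(.3); print(np.array(env.read_force())-f0,env.read_time())
c=env.capture("side"); pickle.dump(c,open("c4.pkl","wb"))
b=proj(c,[.6516,-.2615,.029]).astype(int)-[30,35]
cv2.imwrite("pics/z4.png",cv2.resize(c["pixels"][b[1]:b[1]+60,b[0]:b[0]+70],None,fx=8,fy=8,interpolation=2)[:,:,::-1])
E
```

```text
side [ 0.65186796 -0.26117186  0.022     ] [ 0.65198286 -0.26236266  0.036     ] [ 0.0001149 -0.0011908  0.014    ]
[-0.48676174 -0.70682059 -0.20475451] [ 0.65203318 -0.26128921  0.20566098] 14.2917
0.199 [ 1.8  1.6 -0.2] 0.199
0.198 [-0.2  1.2 -0.1] 0.198
0.197 [0.5 0.9 0.6] 0.1969
0.196 [ 0.7  0.8 -0.4] 0.196
0.195 [-0.1  1.8  4.8] 0.1955
0.194 [-0.8 -0.3  5.6] 0.1944
0.193 [-0.8  1.6  5.9] 0.1934
0.192 [0.  0.9 6.1] 0.1924
0.191 [-0.1  1.2  6.4] 0.1915
0.19 [-0.7  2.1  6.3] 0.1906
0.189 [-1.5  1.1  7.6] 0.1896
0.188 [-1.2  1.4  6.6] 0.1886
0.187 [-0.8  1.8  6.8] 0.1876
0.186 [-1.1  1.3  7.3] 0.1867
0.185 [-1.6  1.9  7.4] 0.1857
0.184 [-0.8  1.7  7.9] 0.1848
0.183 [-0.7  1.8  7.8] 0.1838
0.182 [-1.4  1.4  7.7] 0.1828
0.181 [-1.2  2.4  8.1] 0.1819
0.18 [-3.3  2.3 12.7] 0.1814
0.179 [-4.5  2.8 15.2] 0.181
0.178 [-6.1  3.8 19.6] 0.1806
0.177 [-8.1  3.  24.1] 0.1803
0.176 [-9.7  5.6 29.3] 0.18
[-8.89618165  5.45593004 28.09237859] 20.8917
```

View pics/z4.png

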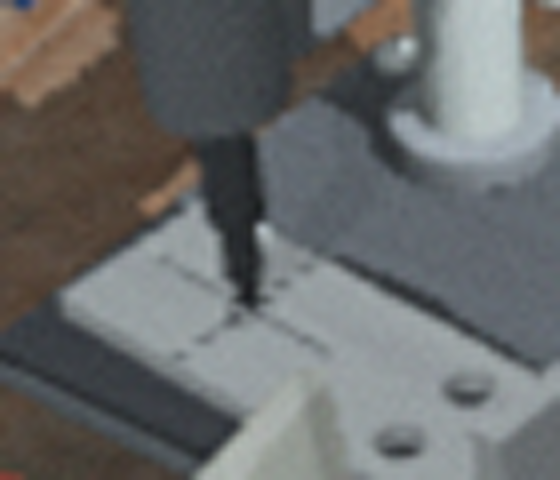

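The side view shows the punch tip (about (250,303)) standing on the crossing of the lines. I'll press slightly harder, release, check and hand in.

```bash
python3 - <<'E'
from h import *
import pickle
env.move_l([.6518,-.2612,.1746],speed=.015); env.sleep(.4); print(env.read_force())
env.move_l([.6518,-.2612,.205],speed=.06)
env.move_l([.6518,-.2612,.28],speed=.15)
env.move_l([.52,-.22,.28],speed=.2)
env.move_l([.53,-.23,.166],[np.pi,0,-.25+np.pi/2],speed=.15)
c=env.capture("wrist"); a=proj(c,[.6516,-.2615,.029]).astype(int)-[50,45]
cv2.imwrite("pics/z5.png",cv2.resize(c["pixels"][a[1]:a[1]+75,a[0]:a[0]+80],None,fx=6,fy=6,interpolation=2)[:,:,::-1])
env.move_l([.52,-.22,.3],speed=.2)
print(env.read_time(),env.read_force())
E
```

```text
[-13.59539226   5.74951754  35.36224014]
25.5333 [ 0.45030613  0.53839515 -0.44628191]
```

View pics/z5.png

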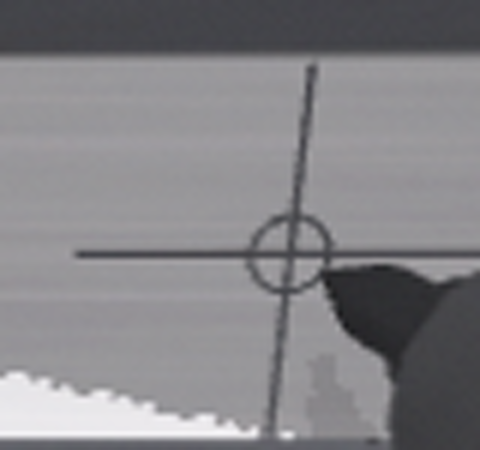

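The punch is back up, and the mark (circle at (290,254)) still lies under the tip (end at (326,272)) as before.

```bash
python3 -c "
from bench import env
print(env.finish_job())"
```

```text
the job is handed in; nothing more can be done
None
```

The bracket was slid until its mark was under the punch (about 1 mm off by camera), the knob was pressed to about 35 N (roughly 27 N on the mark) and came back up, and the job was handed in at about 25.5 s; I did not re-image the tape roll or spanner.

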